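# Switch on the fluorescence microscope in the safe order

### The job

Start up the fluorescence microscope with light presses of a fingertip, in the safe order: first switch on the arc-lamp supply at its red rocker (its ignition surge must come before anything else is on), then the halogen-lamp control at its green rocker, and last tap the blue key of the camera remote to start the live picture. Both rockers stay on; leave the heated-stage controller off, press neither of the remote's other keys, and only touch the remote: do not pick it up or push it about. Do not disturb anything else on the bench.

Things in the scene. Friction and masses are not known exactly. Their poses are not given: they have to be found in the camera images.
- arc_supply: arc-lamp power supply: dark slate-grey box-shaped instrument 190 (its x) x 160 (its y) x 90 mm high, standing fixed on the bench; origin under its centre, x pointing away from the robot at yaw 0, level control panel on top at z = 90 mm. Hour counter, yellow warning triangle, red rocker. (The white microscope itself, 510 mm high, is fixed at the right end of the bench, beyond y = -0.48 m)
- arc_switch (a joint): RED rocker switch, 36 mm long (unit's x), 26 mm wide, in a frame 3 mm high; pivot along the unit's y, 95 mm above the bench. Off, its far half (white mark) slants up to 104 mm; about 3 N straight down on it lays it level at 97 mm. Stays where left. rad: 0 off, 0.42 fully on, on above 0.25. Pivot at (-50, 35) mm in the unit's frame
- arc_switch_press (a point): middle of the far (white-marked, raised) half's upper face on this rocker, 11 mm beyond the pivot; about 102 mm above the bench when off, 97 mm when on. Press here, straight down from above and slowly: once level it meets a stop that gives 4 mm on rubber (4 N a mm); over 25 N is too hard
- halogen_control: halogen-lamp control: white box-shaped instrument 190 (its x) x 160 (its y) x 90 mm high, standing fixed on the bench; origin under its centre, x pointing away from the robot at yaw 0, level control panel on top at z = 90 mm. Big black intensity dial 48 mm across at (-30, +35) mm, 110 mm high; green rocker
- halogen_switch (a joint): GREEN rocker switch, 36 mm long (unit's x), 26 mm wide, in a frame 3 mm high; pivot along the unit's y, 95 mm above the bench. Off, its far half (white mark) slants up to 104 mm; about 3 N straight down on it lays it level at 97 mm. Stays where left. rad: 0 off, 0.42 fully on, on above 0.25. Pivot at (-50, -35) mm in the unit's frame
- halogen_switch_press (a point): middle of the far (white-marked, raised) half's upper face on this rocker, 11 mm beyond the pivot; about 102 mm above the bench when off, 97 mm when on. Press here, straight down from above and slowly: once level it meets a stop that gives 4 mm on rubber (4 N a mm); over 25 N is too hard
- heater_control: heated-stage controller, not wanted today: beige box-shaped instrument 190 (its x) x 160 (its y) x 90 mm high, standing fixed on the bench; origin under its centre, x pointing away from the robot at yaw 0, level control panel on top at z = 90 mm. Dark read-out, black rocker at (-50, +35) mm
- heater_switch (a joint): BLACK rocker of the same kind on the heated-stage controller, off (0); it must stay off
- remote: camera remote: loose dark grey pad 68 (x) x 128 (y) x 16 mm, about 0.25 kg, lying flat on the bench; origin under its centre. Three round keys along its y: blue (live picture) at y = +36 mm, white (snapshot) at 0, orange (record) at -36 mm; key tops 24.5 mm above the bench
- live_key (a joint): BLUE round spring key, 21 mm across, on the remote; value in m, 0 up, 0.0065 fully down (1.5 N a mm); counts as pressed above 0.002, springs back by itself
- live_key_top (a point): centre of the blue key's top face, 24.5 mm above the bench when up; stop 6.5 mm lower; over 25 N is too hard
- snap_key (a joint): WHITE round spring key, 21 mm across, on the remote; value in m, 0 up, 0.0065 fully down (1.5 N a mm); counts as pressed above 0.002, springs back by itself; not to be pressed
- record_key (a joint): ORANGE round spring key, 21 mm across, on the remote; value in m, 0 up, 0.0065 fully down (1.5 N a mm); counts as pressed above 0.002, springs back by itself; not to be pressed
- beaker: clear glass beaker, 72 mm across, 85 mm high, loose; origin under its centre
- oil_bottle: small amber immersion-oil bottle, 28 mm across, 62 mm high, loose; origin under its centre
- petri_dish: covered petri dish, 92 mm across, 16 mm high, loose; origin under its centre
- pipette: blue and white pipette, 285 mm long, 24 mm high, lying along its x, loose; origin under its middle
Not all that is in view belongs to the job. Of the things that look like the remote, take the one that is farthest to the robot's right at the start.

How it is judged:
On the way, in this order (a step that is already met when the one before it is completed fails the run):
1. the arc-lamp supply's red rocker is on, the green one still off (value of joint arc_switch above 0.25 rad and value of joint halogen_switch below 0.2 rad), for 0.2 s.
2. the halogen control's green rocker is on as well (value of joint each of arc_switch, halogen_switch above 0.25 rad), for 0.2 s.
3. with both lamps on, the remote's blue key is pressed (all of step 2 and value of joint live_key above 0.002 m), for 0.04 s.
4. the blue key has been let go (value of joint live_key below 0.001 m), for 0.1 s.
At the end, for the whole second after the job is handed in: Red and green rockers on (above 0.25 rad), black rocker off (below 0.12 rad), all remote keys up, the remote flat and within 15 mm of where it lay, the bystanders within 20 mm of where they stood (all of step 2 and value of joint heater_switch below 0.12 rad and value of joint each of live_key, snap_key, record_key below 0.001 m and distance of remote from where it was at the start of the episode below 0.015 m and angle between remote's own z axis and vertical below 0.05 rad and linear speed of remote below 0.01 m/s and distance of each of beaker, oil_bottle, petri_dish, pipette from where it was at the start of the episode below 0.02 m); the robot touches nothing.
It fails at once if out of order: the halogen control is switched on while the arc-lamp supply is off, or the blue key is pressed while either lamp is off ((value of joint halogen_switch above 0.2 rad and value of joint arc_switch below 0.2 rad) or (value of joint live_key above 0.002 m and value of joint any of arc_switch, halogen_switch below 0.2 rad)).
It fails at once if the heated-stage controller is switched on, or the white or orange key is pressed (value of joint heater_switch above 0.2 rad or value of joint any of snap_key, record_key above 0.002 m).
It fails at once if the remote is lifted (10 mm), tipped or pushed away (25 mm) (height (world z) of remote above 0.01 m or angle between remote's own z axis and vertical above 0.2 rad or distance of remote from where it was at the start of the episode above 0.025 m).
It fails at once if a unit or the remote is pressed hard (over 25 N) (contact force between the fingers and arc_supply above 25 N or contact force between the fingers and halogen_control above 25 N or contact force between the fingers and heater_control above 25 N or contact force between the fingers and remote above 25 N).
It fails at once if a bystander is knocked away or lifted (30 mm) (distance of any of beaker, oil_bottle, petri_dish, pipette from where it was at the start of the episode above 0.03 m).
It also fails if it takes over 48 s, if anything falls off the work surface, if the arm or the gripper's body presses on something with over 40 N, if the wrist force passes 120 N, or if a joint passes its speed limit or range.

### The arm

A 7-joint arm with a two-finger parallel gripper is mounted at the origin on the work surface. World frame = base frame: x ahead of the robot, y to its left, z up, the work surface at z = 0. Lengths are in m, angles in rad, forces in N, time in s.
With the tool pointing down it reaches from about 0.425 to 0.875 m from the base axis. Payload 9.9 kg.
Tool frame: the origin (TCP) lies midway between the tips of the shut fingers; the grasp point (between the pads) lies 19 mm behind it; z points along the fingers, x is the direction in which the jaws open and shut, and the axes are right-handed (so a half turn about z gives the same grasp; the last joint's range is limited). The gripper opens to 85 mm and grips with 20 to 120 N. Pads are 22 mm wide; open, the fingers measure 114 mm over their backs; the gripper's body (76 mm by 85 mm) begins 54 mm behind the grasp point. The pads swing forward as they close: fully open they stand 13 mm farther back than shut.
Start: joints at [1.025, 0.576, 0.025, 1.437, -0.015, 1.129, -0.057], TCP at [0.301, -0.604, 0.207] pointing down, gripper open.
Joint ranges: [-2.76, 2.76], [-0.34, 2.15], [-1.52, 1.57], [0.19, 2.46], [-1.09, 4.23], [0.17, 1.99], [-2.82, 2.82]. Speed limits (rad/s): [2.22, 2.22, 3.01, 3.01, 3.14, 3.14, 3.14].

### API

Orientations are given as a 3x3 rotation matrix whose columns are the frame's x, y, z axes.
In Python, from station import monitor, capture, ticket gives the robot as it stands.
- The arm moves only by the shell command python3 -m handwheel 'ROWS'. ROWS is text: rows parted by semicolons, each of 7 numbers parted by spaces: the turn, a rotation vector about the tool's x, y, z in rad, then the shift along the tool's x, y, z in m, then the closure, from 0 (fully open) to 1 (shut). In form: wx wy wz dx dy dz grip; .... A call has exactly 10 rows; each row shifts and turns the commanded pose from where the row before left it, along the tool's axes as they then stand; what a row does not reach is not made up. A row lasts 1/10 s, in which the tool goes at most 50 mm and 8.59 degrees, less where a joint would pass 70% of its speed; a pose out of reach is approached as far as the arm can. A call is refused whole if a number of a shift passes 0.05 or a number of a turn 0.15, either way. A call with a gripper value outside its range is refused whole. The fingers move at their own pace and stop on an object; the grip force is fixed at half the most. Time passes only in rows, so rows that do not move let the fingers close, or fill a call up. It gives the time, the measured TCP pose, the force and the opening at its end, in the units of the state.
- monitor.get_obs(): the state, without advancing time (a new reading comes with each control period).
- capture(name): name is "scene" or "side" or "wrist"; returns a dict with "frame" (400x640x3 uint8, red, green, blue), "depth" (400x640 float32, m along the optical axis (not along the pixel's ray), 0 where there is no reading), "intrinsics" (3x3 intrinsics, pixels), "extrinsics" (4x4, takes a point from camera to world coordinates). Camera axes: x right, y down, z forward; pixel columns grow to the right and rows downward; lengths in m; the calibration is good to about 2 mm. A picture is of the moment at which its call begins.
- ticket.finish_job(): hands the job in, once; it reports no verdict.
The state is a dict: "time": time; "q": joint angles; "joint_velocities": joint speeds; "tau": joint torques, N m; "position": TCP position; "orientation": TCP orientation; "wrist_force": force on the tool from outside, world axes, zero at the start; "moment": the same for the moment, N m; "gripper_width": opening from 0.0 (shut) to 1.0 (fully open).
Only numpy, scipy, OpenCV 4.12 (cv2) and the standard library are available. Lean on these libraries where they do the work, as an engineer would, in place of code of your own. Each camera call takes 0.05 s, during which the arm holds its last target.

## Working session

There is one attempt and no reset: what is moved stays moved. The work goes in short steps, Python scripts to look and compute and a shell command to move; the robot and the scene stay as the last step left them, time stands still between calls to the robot, and variables do not carry over. Pictures are saved under pics/ and viewed, and the job is handed in when it is done.

```bash
mkdir -p pics; ls
python3 - <<'E'
from station import monitor, capture, ticket
import cv2,numpy as np
o=monitor.get_obs()
for k,v in o.items(): print(k,np.round(v,4).tolist())
for n in ("scene","side","wrist"):
    c=capture(n); cv2.imwrite(f"pics/{n}0.png",c["frame"][:,:,::-1]); np.savez(f"{n}0.npz",**c)
    print(n,c["intrinsics"].tolist(),np.round(c["extrinsics"],3).tolist())
E
```

```text
pics
time 0.0
q [1.0252, 0.5765, 0.0248, 1.4379, -0.015, 1.129, -0.0565]
joint_velocities [-0.0004, -0.0005, 0.0021, -0.0012, 0.0002, -0.0005, 0.0006]
tau [0.0005, -76.577, 2.2503, -28.5967, 0.0152, 0.013, -0.0]
position [0.3005, -0.6039, 0.206]
orientation [[0.4456, -0.8952, -0.0008], [-0.8952, -0.4456, 0.0014], [-0.0016, 0.0001, -1.0]]
wrist_force [0.7673, -0.5799, 0.0911]
moment [0.0373, 0.0055, -0.0273]
gripper_width 0.9995
scene [[389.2907449967422, 0.0, 322.6124245294557], [0.0, 389.2907449967422, 204.4218313460326], [0.0, 0.0, 1.0]] [[-0.843, 0.435, -0.315, 0.901], [0.537, 0.678, -0.501, 0.68], [-0.005, -0.592, -0.806, 1.091], [0.0, 0.0, 0.0, 1.0]]
side [[363.25588643436754, 0.0, 318.6590824792869], [0.0, 363.25588643436754, 199.78303331831307], [0.0, 0.0, 1.0]] [[-0.962, -0.208, 0.178, 0.344], [-0.274, 0.735, -0.62, 0.635], [-0.001, -0.645, -0.764, 0.851], [0.0, 0.0, 0.0, 1.0]]
wrist [[353.4307748328602, 0.0, 324.5638257285294], [0.0, 353.4307748328602, 196.66842105877132], [0.0, 0.0, 1.0]] [[0.445, -0.85, -0.282, 0.373], [-0.896, -0.423, -0.139, -0.569], [-0.001, 0.315, -0.949, 0.374], [0.0, 0.0, 0.0, 1.0]]
```

View pics/scene0.png

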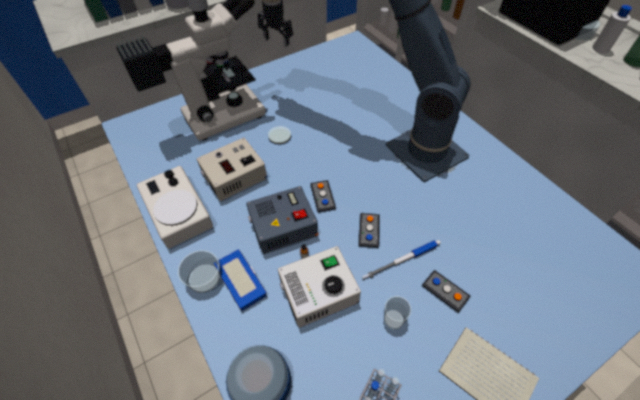

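View pics/side0.png

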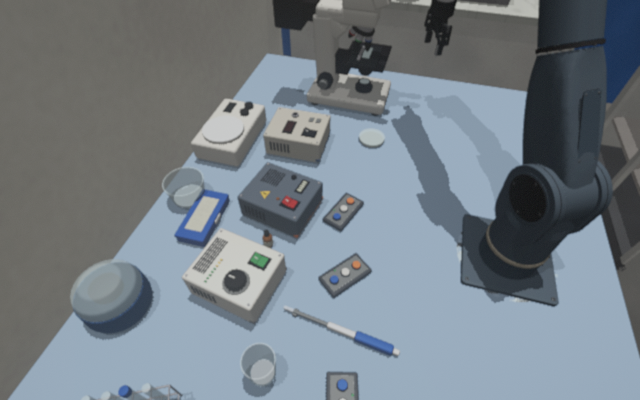

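View pics/wrist0.png

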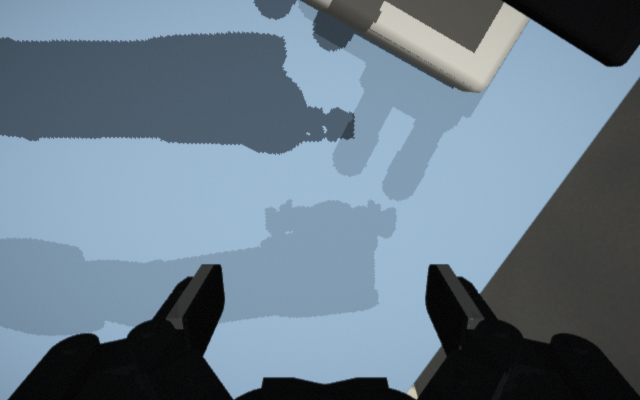

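Remote look-alikes in scene view: (323,194), (369,230), (446,291). Red rocker is at about (300,214) and green at about (330,262). The black rocker on the beige unit is at (247,160). I'll enlarge these.

```bash
cat > h.py <<'E'
import numpy as np
def P(c,u,v,z=None):
    K=c["intrinsics"];T=c["extrinsics"]
    r=np.array([(u-K[0,2])/K[0,0],(v-K[1,2])/K[1,1],1.])
    if z is None:
        p=r*c["depth"][int(round(v)),int(round(u))]
        return T[:3,:3]@p+T[:3,3]
    d=T[:3,:3]@r; s=(z-T[2,3])/d[2]
    return T[:3,3]+s*d
E
python3 - <<'E'
import cv2,numpy as np
from h import P
c=np.load("scene0.npz"); s=np.load("side0.npz")
a=c["frame"][140:320,190:390,::-1]; cv2.imwrite("pics/sc_crop.png",cv2.resize(a,None,fx=4,fy=3.33 if 0 else 4,interpolation=cv2.INTER_CUBIC)[:600] if 0 else cv2.resize(a[:150],None,fx=4,fy=4,interpolation=cv2.INTER_CUBIC))
b=s["frame"][150:300,180:380,::-1]; cv2.imwrite("pics/sd_crop.png",cv2.resize(b,None,fx=4,fy=4,interpolation=cv2.INTER_CUBIC))
for uv in [(323,194),(369,230),(446,291)]: print(uv,P(c,*uv),P(c,*uv,z=.02))
for uv in [(343,211),(345,274)]: print(uv,P(s,*uv),P(s,*uv,z=.02))
E
```

```text
(323, 194) [ 0.45868198 -0.02083094  0.02402505] [ 0.45701308 -0.02347475  0.02      ]
(369, 230) [0.41189304 0.18349012 0.02229972] [0.41084035 0.18242177 0.02      ]
(446, 291) [0.35149435 0.47599387 0.02802724] [0.3473439  0.47445394 0.02      ]
(343, 211) [ 0.45701404 -0.01815098  0.01935042] [ 0.45692571 -0.0176411   0.02      ]
(345, 274) [0.40397123 0.18375522 0.02573332] [0.40438836 0.18062282 0.02      ]
```

View pics/sc_crop.png

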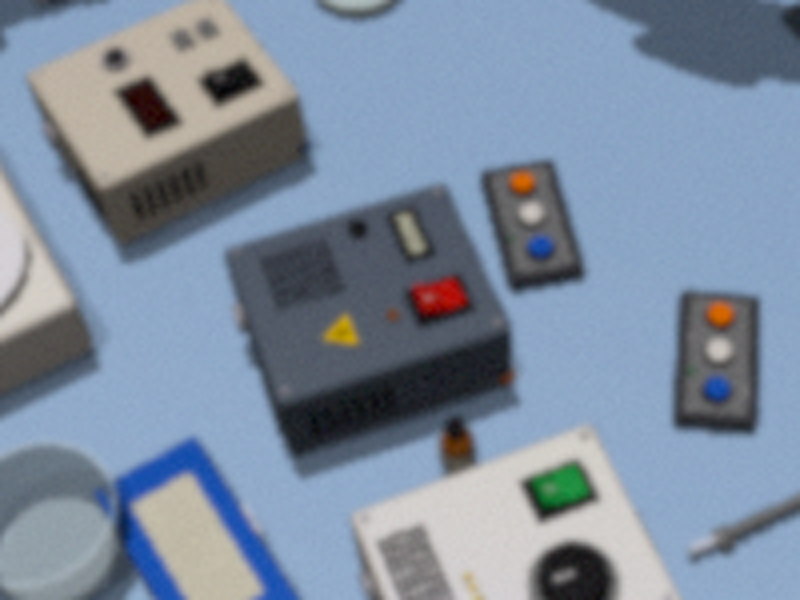

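View pics/sd_crop.png

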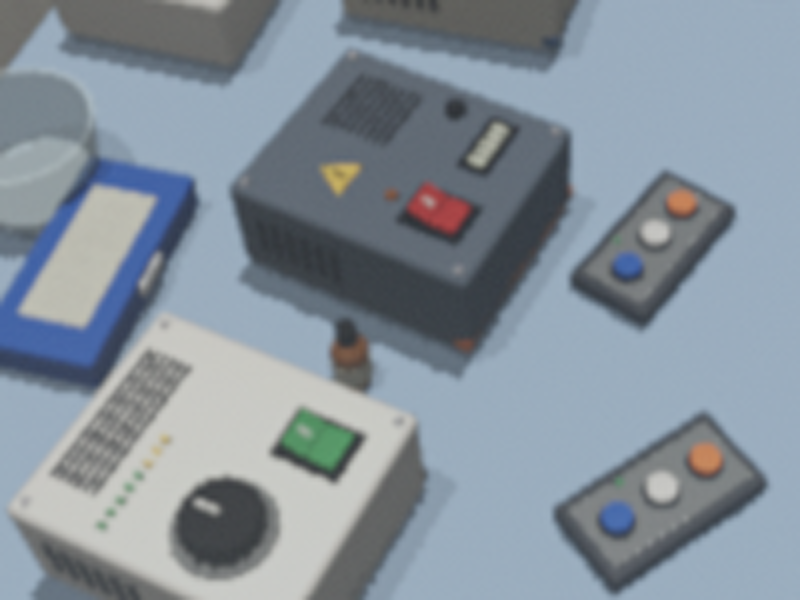

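Run:
```python
import numpy as np
from h import P
c=np.load("scene0.npz"); s=np.load("side0.npz")
A=lambda x,y:((x+.5)/4-.5+190,(y+.5)/4-.5+140)
B=lambda x,y:((x+.5)/4-.5+180,(y+.5)/4-.5+150)
for n,a,b,z in [("blue",(541,246),(628,265),.0245),("white",(531,212),(655,232),.0245),("orange",(522,182),(682,202),.0245),("red mid",(440,298),(438,209),.099),("redmark",(426,298),(428,201),.103),("green",(561,488),(318,440),.099),("greenmark",(547,488),(304,430),.103),
 ("arc corner near right",(440,190),(560,131),.09),("arc near left",(500,325),(462,272),.09),("hal near right",(590,432),(402,420),.09),("hal far right",(362,517),(168,323),.09),("bottle",(457,425),(346,328),.062)]:
    print(n,np.round(P(c,*A(*a),z=z),4),np.round(P(s,*B(*b),z=z),4))
```

```text
blue [0.4701 0.0089 0.0245] [0.4698 0.0082 0.0245]
white [ 0.4575 -0.0268  0.0245] [ 0.4582 -0.0267  0.0245]
orange [ 0.4461 -0.0594  0.0245] [ 0.4455 -0.06    0.0245]
red mid [0.5934 0.0559 0.099 ] [0.5932 0.0534 0.099 ]
redmark [0.6038 0.0525 0.103 ] [0.6006 0.0517 0.103 ]
green [0.6046 0.2449 0.099 ] [0.6038 0.2424 0.099 ]
greenmark [0.6142 0.2413 0.103 ] [0.613  0.2404 0.103 ]
arc corner near right [ 0.5355 -0.0434  0.09  ] [ 0.5359 -0.046   0.09  ]
arc near left [0.5645 0.0972 0.09  ] [0.5635 0.0933 0.09  ]
hal near right [0.5587 0.2138 0.09  ] [0.5631 0.2107 0.09  ]
hal far right [0.7338 0.1839 0.09  ] [0.7316 0.1837 0.09  ]
bottle [0.6308 0.1411 0.062 ] [0.6308 0.1386 0.062 ]
```

Run:
```python
import numpy as np
from h import P
c=np.load("scene0.npz"); w=np.load("wrist0.npz")
for uv in [(265,112),(195,135),(255,70),(250,5),(235,20)]: print(uv,P(c,*uv))
for uv in [(470,85),(370,40)]: print(uv,P(w,*uv))
```

```text
(265, 112) [ 0.42843267 -0.51396523  0.0212265 ]
(195, 135) [ 0.72487013 -0.52943523  0.03241773]
(255, 70) [ 0.32275566 -0.82265155  0.00194077]
(250, 5) [ 0.40650982 -0.55224954  0.4393769 ]
(235, 20) [ 0.46530814 -0.55994395  0.40179906]
(470, 85) [ 0.42526871 -0.68390144  0.0500603 ]
(370, 40) [ 4.25102295e-01 -5.91481684e-01 -9.47525222e-05]
```

```bash
python3 -m handwheel '0 0 0 -.036 -.018 0 1; 0 0 0 -.036 -.018 0 1; 0 0 0 -.036 -.018 0 1; 0 0 0 -.036 -.018 0 1; 0 0 0 -.036 -.018 0 1; 0 0 0 -.018 -.042 0 1; 0 0 0 -.018 -.042 0 1; 0 0 0 -.018 -.042 0 1; 0 0 0 -.018 -.042 0 1; 0 0 0 -.018 -.042 0 1'
```

```text
time: 1.15
position: [0.4499, -0.2274, 0.2069]
orientation: [[0.445, -0.895, 0.0], [-0.895, -0.445, -0.0], [0.0, -0.0, -1.0]]
wrist_force: [0.9, -0.4, -0.1]
gripper_width: -0.002
```

```bash
python3 -m handwheel '0 0 0 -.019 -.023 0 1; 0 0 0 -.019 -.023 0 1; 0 0 0 -.019 -.023 0 1; 0 0 0 -.019 -.023 0 1; 0 0 0 -.019 -.023 0 1; 0 0 0 -.019 -.023 0 1; 0 0 0 -.019 -.023 0 1; 0 0 0 -.019 -.023 0 1; 0 0 0 -.019 -.023 0 1; 0 0 0 -.019 -.023 0 1' && python3 -m handwheel '0 0 -.09 0 0 0 1; 0 0 -.09 0 0 0 1; 0 0 -.09 0 0 0 1; 0 0 -.09 0 0 0 1; 0 0 -.09 0 0 0 1; 0 0 -.09 0 0 0 1; 0 0 -.09 0 0 0 1; 0 0 -.09 0 0 0 1; 0 0 -.09 0 0 0 1; 0 0 -.09 0 0 0 1'
python3 - <<'E'
from station import capture
import cv2,numpy as np
c=capture("wrist"); cv2.imwrite("pics/wrist1.png",c["frame"][:,:,::-1]); np.savez("wrist1.npz",**c)
E
```

```text
time: 2.15
position: [0.5705, 0.0448, 0.2066]
orientation: [[0.446, -0.895, -0.0], [-0.895, -0.446, -0.0], [-0.0, 0.0, -1.0]]
wrist_force: [0.1, -0.4, -0.5]
gripper_width: -0.0
time: 3.15
position: [0.5701, 0.0436, 0.2066]
orientation: [[0.979, -0.204, -0.0], [-0.204, -0.979, -0.0], [-0.0, 0.0, -1.0]]
wrist_force: [-0.0, 0.4, 0.4]
gripper_width: 0.002
```

View pics/wrist1.png

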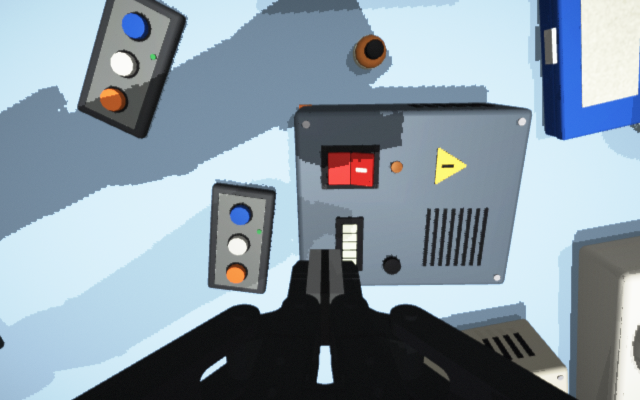

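Wrist view: red rocker at (351,169), raised half with white mark at (362,169), and the chosen remote at (240,240) with blue key (240,214).

Run:
```python
import numpy as np,cv2
from h import P
w=np.load("wrist1.npz")
o=dict(pos=np.array([.5701,.0436,.2066]))
R=np.array([[.979,-.204,0],[-.204,-.979,0],[0,0,-1]])
for n,uv,z in [("press",(362.5,169),.102),("frame c",(350,168),.093),("pivot",(350,169),.0965),("blue",(240,214),.0245),("white",(238,244.5),.0245),("orange",(235.5,273),.0245),("c1",(305,125),.09),("c2",(521,122),.09),("c3",(497,278),.09)]:
    p=P(w,*uv,z=z); print(n,p.round(4),"d tool",(R.T@(p-o["pos"])).round(4),P(w,*uv).round(4))
a=w["frame"][130:280,200:400,::-1]; cv2.imwrite("pics/w1c.png",cv2.resize(a,None,fx=4,fy=4,interpolation=cv2.INTER_CUBIC))
```

```text
press [0.6022 0.0503 0.102 ] d tool [ 0.0301 -0.0131  0.1046] [0.6022 0.0502 0.1016]
frame c [0.5929 0.0508 0.093 ] d tool [ 0.0208 -0.0117  0.1136] [0.5928 0.0514 0.0953]
pivot [0.5926 0.0509 0.0965] d tool [ 0.0206 -0.0117  0.1101] [0.5926 0.0508 0.0963]
blue [0.4712 0.008  0.0245] d tool [-0.0896  0.055   0.1821] [0.4713 0.0081 0.0248]
white [ 0.4591 -0.0259  0.0245] d tool [-0.0945  0.0906  0.1821] [ 0.4594 -0.0256  0.0252]
orange [ 0.4465 -0.0593  0.0245] d tool [-0.1     0.1259  0.1821] [ 0.4468 -0.0589  0.0252]
c1 [0.5644 0.0918 0.09  ] d tool [-0.0154 -0.046   0.1166] [0.5644 0.0919 0.091 ]
c2 [0.7323 0.0591 0.09  ] d tool [ 0.1556 -0.0482  0.1166] [0.7318 0.0593 0.0909]
c3 [ 0.706  -0.0794  0.09  ] d tool [0.1582 0.0927 0.1166] [ 0.706  -0.0794  0.09  ]
```

View pics/w1c.png

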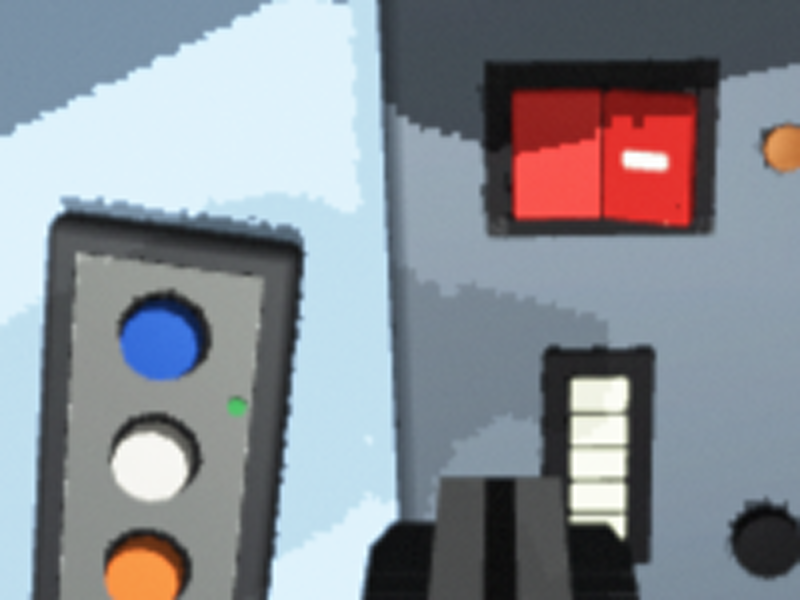

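```bash
python3 -m handwheel '0 0 0 .0032 -.0013 .008 1; 0 0 0 .0032 -.0013 .008 1; 0 0 0 .0032 -.0013 .008 1; 0 0 0 .0032 -.0013 .008 1; 0 0 0 .0032 -.0013 .008 1; 0 0 0 .0032 -.0013 .008 1; 0 0 0 .0032 -.0013 .008 1; 0 0 0 .0032 -.0013 .008 1; 0 0 0 .0032 -.0013 .008 1; 0 0 0 .0032 -.0013 .008 1'
python3 - <<'E'
from station import capture,monitor
import cv2,numpy as np
o=monitor.get_obs();print(o["position"],o["wrist_force"])
c=capture("wrist"); cv2.imwrite("pics/wrist2.png",c["frame"][:,:,::-1]); np.savez("wrist2.npz",**c)
E
```

```text
time: 4.2
position: [0.6046, 0.0498, 0.1261]
orientation: [[0.978, -0.207, 0.0], [-0.207, -0.978, 0.0], [0.0, -0.0, -1.0]]
wrist_force: [-0.3, 0.1, -0.8]
gripper_width: -0.0
[0.60458108 0.04979277 0.12612811] [-0.27963254  0.10698471 -0.75508384]
```

View pics/wrist2.png

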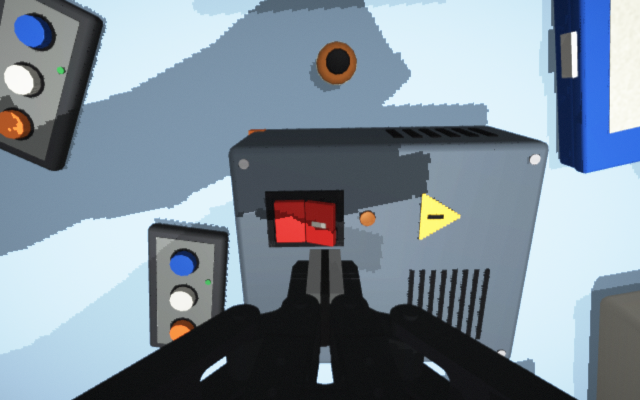

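```bash
python3 -m handwheel '0 0 0 0 0 .0026 1; 0 0 0 0 0 .0026 1; 0 0 0 0 0 .0026 1; 0 0 0 0 0 .0026 1; 0 0 0 0 0 .0026 1; 0 0 0 0 0 .0026 1; 0 0 0 0 0 .0026 1; 0 0 0 0 0 .002 1; 0 0 0 0 0 .002 1; 0 0 0 0 0 .002 1'
```

```text
time: 5.25
position: [0.6043, 0.0498, 0.1025]
orientation: [[0.978, -0.207, 0.0], [-0.207, -0.978, 0.0], [0.0, -0.0, -1.0]]
wrist_force: [-0.5, -0.8, -0.7]
gripper_width: -0.002
```

```bash
python3 -m handwheel '0 0 0 0 0 .0007 1; 0 0 0 0 0 .0007 1; 0 0 0 0 0 .0007 1; 0 0 0 0 0 .0007 1; 0 0 0 0 0 .0007 1; 0 0 0 0 0 .0007 1; 0 0 0 0 0 .0007 1; 0 0 0 0 0 .0007 1; 0 0 0 0 0 0 1; 0 0 0 0 0 0 1'
```

```text
time: 6.25
position: [0.6043, 0.0497, 0.097]
orientation: [[0.978, -0.207, -0.0], [-0.207, -0.978, 0.0], [-0.0, -0.0, -1.0]]
wrist_force: [0.6, -0.5, -0.3]
gripper_width: -0.001
```

Run:
```python
from station import capture,monitor
import cv2,numpy as np
w=capture("wrist")["frame"][150:300,200:400,::-1]; c=capture("side")["frame"][160:235,230:330,::-1]
a=cv2.resize(w,(800,600),interpolation=cv2.INTER_CUBIC); b=cv2.resize(c,(800,600),interpolation=cv2.INTER_CUBIC)
cv2.imwrite("pics/p3.png",cv2.resize(np.hstack([a,b]),(800,300),interpolation=cv2.INTER_AREA))
```

```text
(no output)
```

View pics/p3.png

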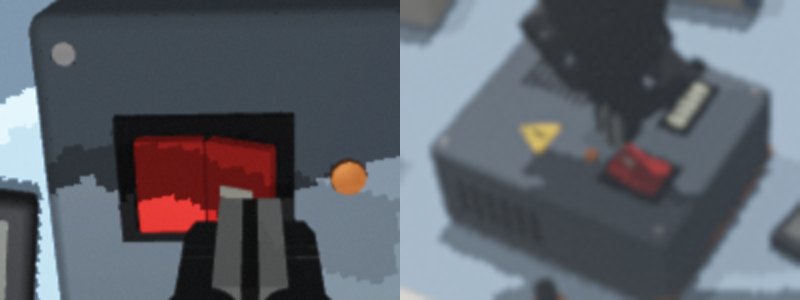

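Run:
```python
from station import capture,monitor
from h import P
import numpy as np
print(monitor.get_obs()["position"])
w=capture("wrist"); np.savez("wrist3.npz",**w)
# combined pic px (x,y)-> u=200+x/2, v=150+y/2
for n,(x,y) in dict(tipL=(228,210),tipR=(278,210),tip2=(230,240),farhalf=(240,170),farR=(268,160),farL=(212,160),near=(180,170),panel=(60,120)).items():
    print(n,P(w,200+x/2,150+y/2).round(4))
for v in range(238,300,6): print(v,[P(w,u,v).round(4).tolist() for u in (314,340)])
```

```text
[0.60432112 0.04974905 0.09702637]
tipL [0.6021 0.0609 0.1315]
tipR [0.6124 0.0587 0.1315]
tip2 [0.603  0.0612 0.1446]
farhalf [0.6035 0.0567 0.1031]
farR [0.6109 0.0579 0.1031]
farL [0.5965 0.0588 0.0982]
near [0.5877 0.0575 0.0976]
panel [0.5585 0.0747 0.0894]
238 [[0.5997, 0.0542, 0.0996], [0.6124, 0.0482, 0.0927]]
244 [[0.5991, 0.0513, 0.1005], [0.6118, 0.0451, 0.0935]]
250 [[0.6021, 0.0612, 0.1276], [0.6111, 0.0415, 0.0933]]
256 [[0.6022, 0.061, 0.1326], [0.6128, 0.0585, 0.1321]]
262 [[0.6024, 0.0613, 0.1383], [0.6126, 0.059, 0.1381]]
268 [[0.6025, 0.061, 0.1425], [0.6123, 0.0585, 0.1419]]
274 [[0.6026, 0.0611, 0.1473], [0.6122, 0.059, 0.1472]]
280 [[0.6026, 0.0606, 0.1506], [0.612, 0.0589, 0.1511]]
286 [[0.6026, 0.0603, 0.1542], [0.6118, 0.0588, 0.155]]
292 [[0.6029, 0.061, 0.1591], [0.6117, 0.0587, 0.1584]]
298 [[0.6031, 0.0613, 0.1632], [0.6117, 0.0602, 0.1642]]
```

Run:
```python
from station import capture
from h import P
import numpy as np,cv2
w=np.load("wrist1.npz")
for v in range(244,275,5): print(v,[P(w,u,v).round(4).tolist() for u in (316,340)])
for n in("scene","side"):
    c=capture(n); np.savez(n+"3.npz",**c)
s=np.load("side3.npz"); c=np.load("scene3.npz")
a=cv2.resize(s["frame"][110:230,230:330,::-1],(400,480),interpolation=cv2.INTER_CUBIC)
b=cv2.resize(c["frame"][130:250,250:350,::-1],(400,480),interpolation=cv2.INTER_CUBIC)
cv2.imwrite("pics/p4.png",np.hstack([a,b]))
```

```text
244 [[0.5507, -0.012, 0.0895], [0.5718, -0.015, 0.0923]]
249 [[0.5686, 0.0546, 0.2357], [0.5709, -0.0193, 0.0934]]
254 [[0.5686, 0.054, 0.239], [0.5786, 0.0525, 0.2403]]
259 [[0.5689, 0.0548, 0.245], [0.5785, 0.0532, 0.2458]]
264 [[0.569, 0.0548, 0.2492], [0.5783, 0.0526, 0.2489]]
269 [[0.5691, 0.0548, 0.2532], [0.5781, 0.0524, 0.2523]]
274 [[0.5693, 0.0553, 0.2578], [0.578, 0.0529, 0.2568]]
```

View pics/p4.png

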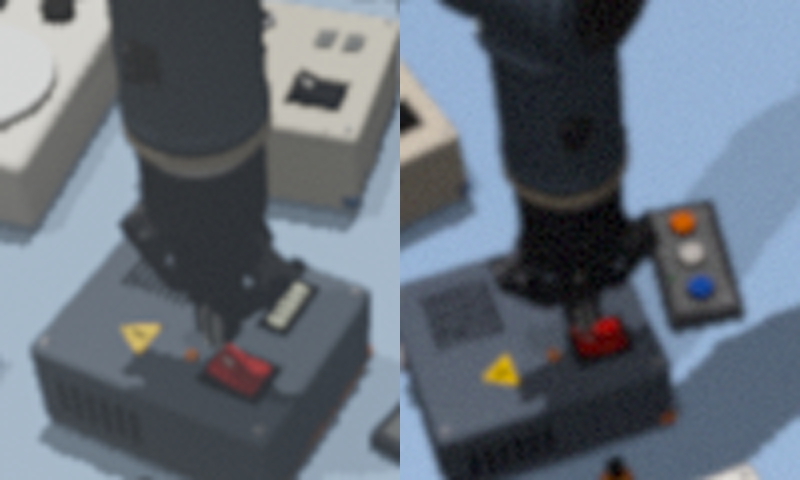

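Every view agrees that the real fingertip bottom is about 28 mm above the reported TCP, and the rocker is still off. From here I'll lower by vision and force.

```bash
python3 -m handwheel '0 0 0 0 0 .002 1; 0 0 0 0 0 .002 1; 0 0 0 0 0 .002 1; 0 0 0 0 0 .002 1; 0 0 0 0 0 .002 1; 0 0 0 0 0 .002 1; 0 0 0 0 0 .002 1; 0 0 0 0 0 .001 1; 0 0 0 0 0 .001 1; 0 0 0 0 0 .001 1'
python3 - <<'E'
from station import capture
from h import P
import numpy as np,cv2
w=capture("wrist")
for v in range(225,262,4): print(v,[P(w,u,v).round(4).tolist() for u in (316,340)])
cv2.imwrite("pics/p5.png",cv2.resize(w["frame"][150:300,200:400,::-1],(800,600),interpolation=cv2.INTER_CUBIC))
E
```

```text
time: 7.5
position: [0.6043, 0.0498, 0.0799]
orientation: [[0.978, -0.207, -0.0], [-0.207, -0.978, 0.0], [-0.0, -0.0, -1.0]]
wrist_force: [0.3, 0.6, 0.2]
gripper_width: -0.002
225 [[0.6035, 0.0654, 0.0933], [0.6146, 0.0632, 0.0936]]
229 [[0.6029, 0.0628, 0.0919], [0.6141, 0.0602, 0.0915]]
233 [[0.603, 0.0627, 0.0962], [0.6137, 0.0583, 0.0918]]
237 [[0.6032, 0.0631, 0.1017], [0.6133, 0.0559, 0.0911]]
241 [[0.6026, 0.0603, 0.0999], [0.6129, 0.0544, 0.0924]]
245 [[0.6023, 0.059, 0.1012], [0.6125, 0.0521, 0.0919]]
249 [[0.6029, 0.0609, 0.1092], [0.6121, 0.0503, 0.0924]]
253 [[0.6029, 0.0607, 0.1125], [0.6129, 0.0589, 0.1132]]
257 [[0.603, 0.0606, 0.116], [0.6128, 0.059, 0.1168]]
261 [[0.603, 0.0605, 0.1192], [0.6126, 0.0587, 0.1196]]
```

View pics/p5.png

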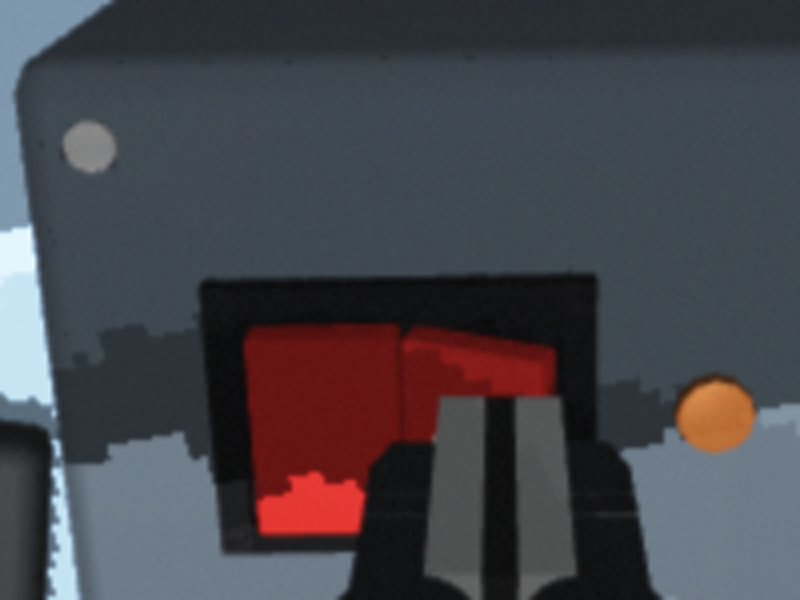

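```bash
python3 -m handwheel '0 0 0 -.0015 0 0 1; 0 0 0 0 0 .001 1; 0 0 0 0 0 .001 1; 0 0 0 0 0 .001 1; 0 0 0 0 0 .001 1; 0 0 0 0 0 .001 1; 0 0 0 0 0 .001 1; 0 0 0 0 0 .001 1; 0 0 0 0 0 .001 1; 0 0 0 0 0 .001 1'
```

```text
time: 8.55
position: [0.6031, 0.0501, 0.0711]
orientation: [[0.978, -0.207, 0.001], [-0.207, -0.978, 0.0], [0.001, -0.0, -1.0]]
wrist_force: [2.1, -0.6, 6.1]
gripper_width: -0.003
```

```bash
python3 -m handwheel '0 0 0 0 0 .0004 1; 0 0 0 0 0 .0004 1; 0 0 0 0 0 .0004 1; 0 0 0 0 0 0 1; 0 0 0 0 0 0 1; 0 0 0 0 0 0 1; 0 0 0 0 0 0 1; 0 0 0 0 0 0 1; 0 0 0 0 0 0 1; 0 0 0 0 0 0 1'
python3 - <<'E'
from station import capture
import cv2
w=capture("wrist")
cv2.imwrite("pics/p6.png",cv2.resize(w["frame"][150:300,200:400,::-1],(800,600),interpolation=cv2.INTER_CUBIC))
E
```

```text
time: 9.55
position: [0.6031, 0.0501, 0.0703]
orientation: [[0.978, -0.208, 0.001], [-0.208, -0.978, 0.0], [0.001, -0.0, -1.0]]
wrist_force: [-0.0, -0.2, 8.5]
gripper_width: -0.0
```

View pics/p6.png

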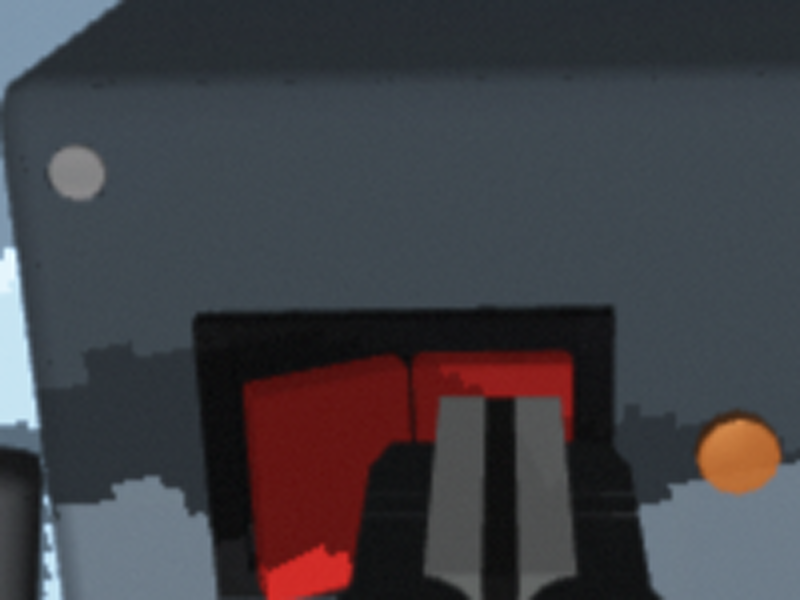

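Red rocker is on: the far half is level at (490,375) and the near half raised. I'll lift off and go to the halogen unit.

```bash
python3 -m handwheel '0 0 0 0 0 -.01 1; 0 0 0 0 0 -.025 1; 0 0 0 0 0 -.025 1; 0 0 0 0 0 -.01 1; 0 0 0 -.004 -.026 0 1; 0 0 0 -.004 -.026 0 1; 0 0 0 -.004 -.026 0 1; 0 0 0 -.004 -.026 0 1; 0 0 0 -.004 -.026 0 1; 0 0 0 -.004 -.026 0 1'
python3 - <<'E'
from station import capture
import cv2,numpy as np
w=capture("wrist"); np.savez("wrist7.npz",**w)
cv2.imwrite("pics/p7.png",w["frame"][:,:,::-1])
s=capture("side"); cv2.imwrite("pics/p7s.png",cv2.resize(s["frame"][120:280,160:360,::-1],None,fx=3,fy=3,interpolation=cv2.INTER_CUBIC))
E
```

```text
time: 10.6
position: [0.6108, 0.2084, 0.1391]
orientation: [[0.978, -0.207, -0.002], [-0.207, -0.978, -0.001], [-0.002, 0.001, -1.0]]
wrist_force: [-0.3, 0.1, 0.8]
gripper_width: -0.001
```

View pics/p7.png

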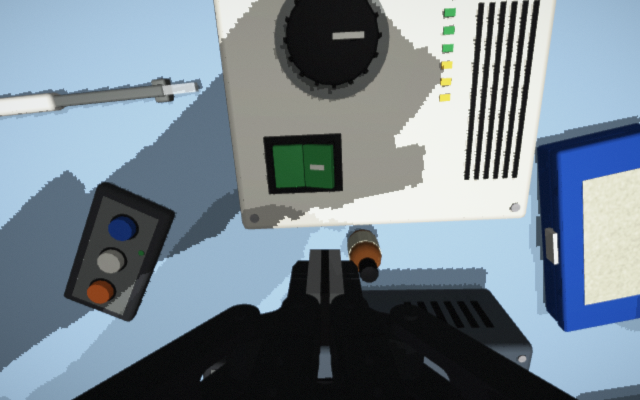

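View pics/p7s.png

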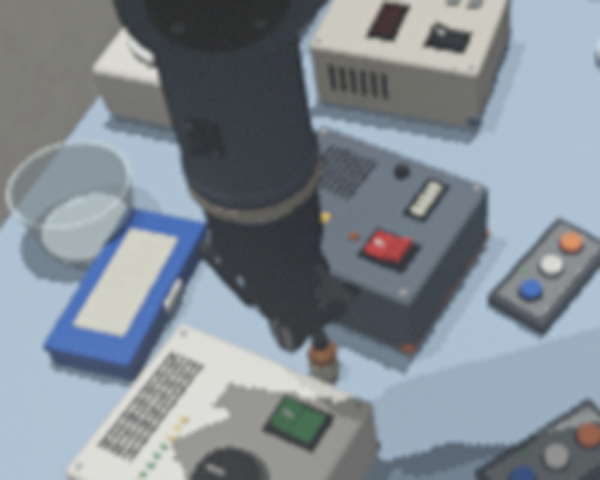

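Run:
```python
from h import P
import numpy as np
w=np.load("wrist7.npz")
pos=np.array([.6108,.2084,.1391]);R=np.array([[.978,-.207,0],[-.207,-.978,0],[0,0,-1]])
for n,uv,z in [("press",(318.5,166.5),.102),("pivot",(303,166),.0965),("mark",(316,167),.103),("e1",(334,147),.104),("e2",(334,188),.104)]:
    p=P(w,*uv,z=z); print(n,p.round(4),(R.T@(p-pos)).round(4),P(w,*uv).round(4))
for u,v in [(253,218),(515,207)]: print(P(w,u,v,.09).round(4))
```

```text
press [0.6138 0.2398 0.102 ] [-0.0035 -0.0313  0.0371] [0.6138 0.2398 0.1022]
pivot [0.6043 0.2408 0.0965] [-0.0131 -0.0303  0.0426] [0.6044 0.241  0.0973]
mark [0.6124 0.24   0.103 ] [-0.005  -0.0313  0.0361] [0.6122 0.2395 0.1008]
e1 [0.6252 0.2497 0.104 ] [ 0.0055 -0.0433  0.0351] [0.625  0.2473 0.0913]
e2 [0.6202 0.2254 0.104 ] [ 0.0057 -0.0186  0.0351] [0.6198 0.2222 0.0934]
[0.5633 0.212  0.09  ]
[0.7325 0.1839 0.09  ]
```

```bash
python3 -m handwheel '0 0 0 -.001 -.01 0 1; 0 0 0 -.001 -.01 0 1; 0 0 0 -.001 -.01 0 1; 0 0 0 0 0 .012 1; 0 0 0 0 0 .012 1; 0 0 0 0 0 .012 1; 0 0 0 0 0 .01 1; 0 0 0 0 0 .007 1; 0 0 0 0 0 .004 1; 0 0 0 0 0 .001 1'
python3 - <<'E'
from station import capture
import cv2,numpy as np
w=capture("wrist")
cv2.imwrite("pics/p8.png",cv2.resize(w["frame"][150:300,200:400,::-1],(800,600),interpolation=cv2.INTER_CUBIC))
E
```

```text
time: 11.7
position: [0.6149, 0.2374, 0.0813]
orientation: [[0.978, -0.208, -0.001], [-0.208, -0.978, -0.0], [-0.0, 0.0, -1.0]]
wrist_force: [0.1, 0.2, -0.5]
gripper_width: 0.005
```

View pics/p8.png

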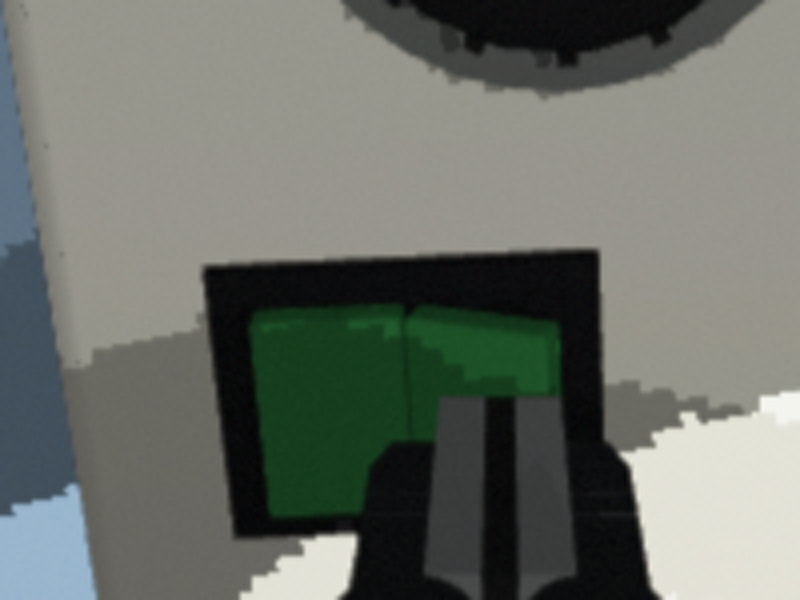

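```bash
python3 -m handwheel '0 0 0 -.001 -.002 0 1; 0 0 0 0 0 .0015 1; 0 0 0 0 0 .0015 1; 0 0 0 0 0 .001 1; 0 0 0 0 0 .001 1; 0 0 0 0 0 .001 1; 0 0 0 0 0 .001 1; 0 0 0 0 0 .001 1; 0 0 0 0 0 .001 1; 0 0 0 0 0 .001 1'
```

```text
time: 12.75
position: [0.6146, 0.2396, 0.0718]
orientation: [[0.978, -0.208, 0.0], [-0.208, -0.978, -0.0], [0.0, 0.0, -1.0]]
wrist_force: [1.6, -0.2, 2.5]
gripper_width: -0.001
```

```bash
python3 -m handwheel '0 0 0 0 0 .0005 1; 0 0 0 0 0 .0005 1; 0 0 0 0 0 .0005 1; 0 0 0 0 0 .0003 1; 0 0 0 0 0 0 1; 0 0 0 0 0 0 1; 0 0 0 0 0 0 1; 0 0 0 0 0 0 1; 0 0 0 0 0 0 1; 0 0 0 0 0 0 1'
python3 - <<'E'
from station import capture
import cv2,numpy as np
w=capture("wrist")
cv2.imwrite("pics/p9.png",cv2.resize(w["frame"][150:300,200:400,::-1],(800,600),interpolation=cv2.INTER_CUBIC))
E
```

```text
time: 13.75
position: [0.6146, 0.2396, 0.0705]
orientation: [[0.978, -0.208, 0.001], [-0.208, -0.978, -0.0], [0.001, 0.0, -1.0]]
wrist_force: [1.4, -0.4, 7.7]
gripper_width: 0.003
```

View pics/p9.png

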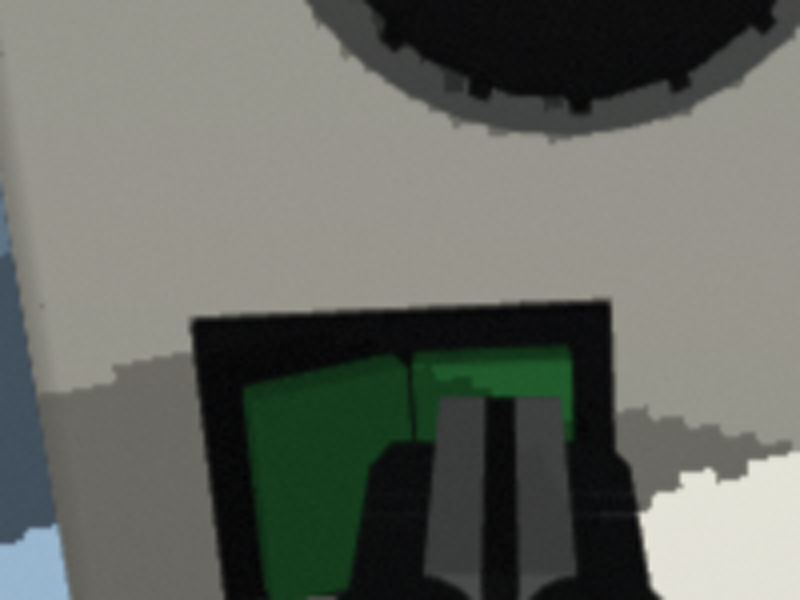

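Green rocker is on (far half level at (490,370)). Next I'll lift and go over the correct remote.

```bash
python3 -m handwheel '0 0 0 0 0 -.01 1; 0 0 0 0 0 -.025 1; 0 0 0 0 0 -.025 1; 0 0 0 0 0 -.015 1; 0 0 0 -.015 .043 0 1; 0 0 0 -.015 .043 0 1; 0 0 0 -.015 .043 0 1; 0 0 0 -.015 .043 0 1; 0 0 0 -.015 .043 0 1; 0 0 0 -.015 .043 0 1' && python3 -m handwheel '0 0 0 0 0 .007 1; 0 0 0 0 0 .007 1; 0 0 0 0 0 .007 1; 0 0 0 0 0 .007 1; 0 0 0 0 0 .007 1; 0 0 0 0 0 .007 1; 0 0 0 0 0 .007 1; 0 0 0 0 0 .007 1; 0 0 0 0 0 .007 1; 0 0 0 0 0 .007 1'
python3 - <<'E'
from station import capture
import cv2,numpy as np
w=capture("wrist"); np.savez("wrist10.npz",**w)
cv2.imwrite("pics/p10.png",w["frame"][:,:,::-1])
s=capture("side"); cv2.imwrite("pics/p10s.png",cv2.resize(s["frame"][120:310,160:380,::-1],None,fx=3,fy=3,interpolation=cv2.INTER_CUBIC))
E
```

```text
time: 14.8
position: [0.4708, 0.0048, 0.145]
orientation: [[0.978, -0.207, -0.001], [-0.207, -0.978, -0.0], [-0.001, 0.0, -1.0]]
wrist_force: [0.9, -2.1, 0.3]
gripper_width: 0.001
time: 15.8
position: [0.4729, 0.006, 0.0744]
orientation: [[0.978, -0.207, 0.0], [-0.207, -0.978, 0.0], [0.0, -0.0, -1.0]]
wrist_force: [0.2, 1.1, -0.3]
gripper_width: 0.001
```

View pics/p10.png

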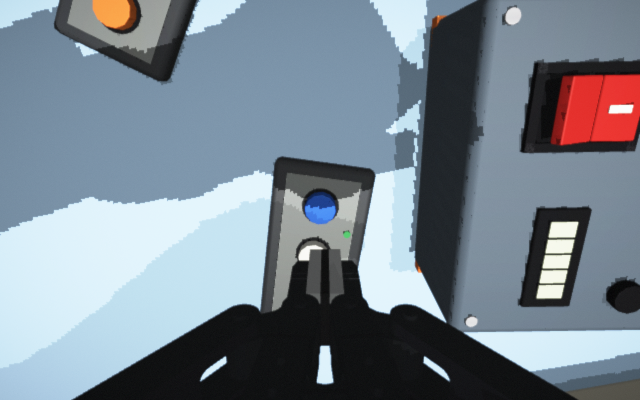

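View pics/p10s.png

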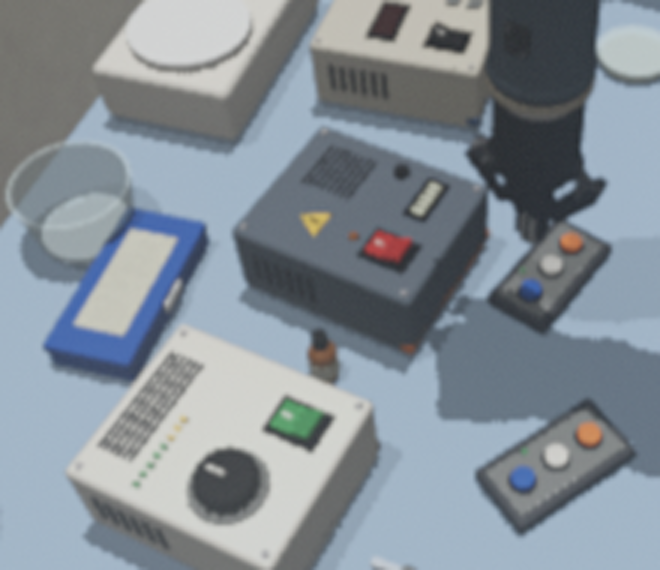

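Run:
```python
from h import P
import numpy as np
w=np.load("wrist10.npz")
pos=np.array([.4729,.006,.0744]);R=np.array([[.978,-.207,0],[-.207,-.978,0],[0,0,-1]])
p=P(w,320.5,205,.0245); print(p.round(4),(R.T@(p-pos)).round(4),P(w,320,205).round(4))
for v in range(246,262,3): print(P(w,318,v).round(4),P(w,336,v).round(4))
```

```text
[0.4708 0.0091 0.0245] [-0.0026 -0.0026  0.0499] [0.4707 0.0097 0.0263]
[ 0.463  -0.0191  0.0254] [ 0.4744 -0.0253  0.018 ]
[0.4723 0.017  0.1036] [0.4799 0.0151 0.1031]
[0.4725 0.0175 0.1074] [0.4798 0.015  0.1057]
[0.4724 0.0171 0.1094] [0.4798 0.0156 0.1095]
[0.4724 0.0168 0.1115] [0.4797 0.0153 0.1115]
[0.4724 0.0167 0.1138] [0.4796 0.0155 0.1144]
```

```bash
python3 -m handwheel '0 0 0 -.0025 -.0025 0 1; 0 0 0 0 0 .008 1; 0 0 0 0 0 .008 1; 0 0 0 0 0 .008 1; 0 0 0 0 0 .008 1; 0 0 0 0 0 .008 1; 0 0 0 0 0 .008 1; 0 0 0 0 0 .006 1; 0 0 0 0 0 .005 1; 0 0 0 0 0 .003 1'
python3 - <<'E'
from station import capture
import cv2,numpy as np
w=capture("wrist"); np.savez("wrist11.npz",**w)
cv2.imwrite("pics/p11.png",cv2.resize(w["frame"][150:350,200:440,::-1],None,fx=3,fy=3,interpolation=cv2.INTER_CUBIC))
E
```

```text
time: 16.9
position: [0.4708, 0.009, 0.0125]
orientation: [[0.978, -0.207, -0.0], [-0.207, -0.978, -0.0], [-0.0, 0.0, -1.0]]
wrist_force: [0.3, 0.0, 0.3]
gripper_width: 0.001
```

View pics/p11.png

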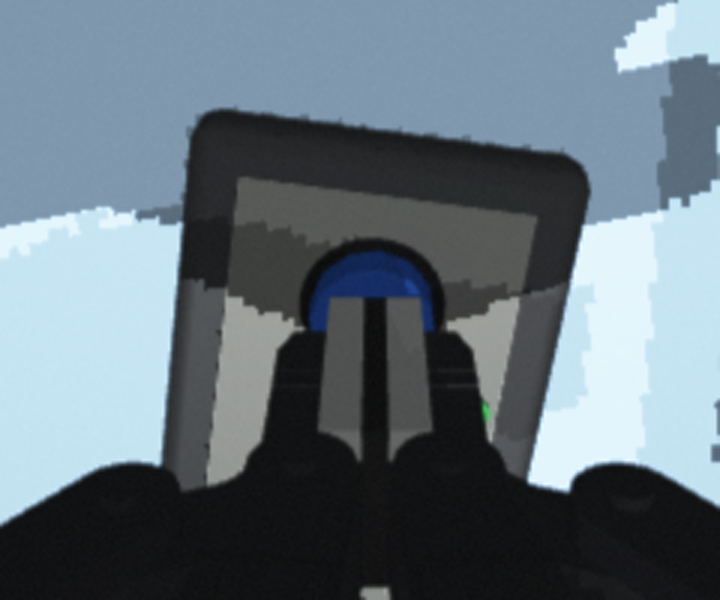

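```bash
python3 -m handwheel '0 0 0 0 0 .003 1; 0 0 0 0 0 .003 1; 0 0 0 0 0 .003 1; 0 0 0 0 0 .002 1; 0 0 0 0 0 .001 1; 0 0 0 0 0 .001 1; 0 0 0 0 0 .001 1; 0 0 0 0 0 .001 1; 0 0 0 0 0 .001 1; 0 0 0 0 0 0 1'
```

```text
time: 17.95
position: [0.4709, 0.009, -0.0029]
orientation: [[0.978, -0.207, 0.0], [-0.207, -0.978, -0.0], [0.0, -0.0, -1.0]]
wrist_force: [-1.6, -1.3, 4.8]
gripper_width: -0.0
```

```bash
python3 -m handwheel '0 0 0 0 0 .0008 1; 0 0 0 0 0 .0007 1; 0 0 0 0 0 0 1; 0 0 0 0 0 0 1; 0 0 0 0 0 0 1; 0 0 0 0 0 0 1; 0 0 0 0 0 0 1; 0 0 0 0 0 0 1; 0 0 0 0 0 0 1; 0 0 0 0 0 0 1'
python3 - <<'E'
from station import capture,monitor
import cv2,numpy as np
print(monitor.get_obs()["wrist_force"])
w=capture("wrist")
cv2.imwrite("pics/p12.png",cv2.resize(w["frame"][150:350,200:440,::-1],None,fx=3,fy=3,interpolation=cv2.INTER_CUBIC))
E
```

```text
time: 18.95
position: [0.471, 0.009, -0.0043]
orientation: [[0.978, -0.208, 0.0], [-0.208, -0.978, -0.0], [0.0, 0.0, -1.0]]
wrist_force: [-0.8, -0.7, 7.1]
gripper_width: -0.002
[-0.81636143 -0.74328671  7.12739094]
```

View pics/p12.png

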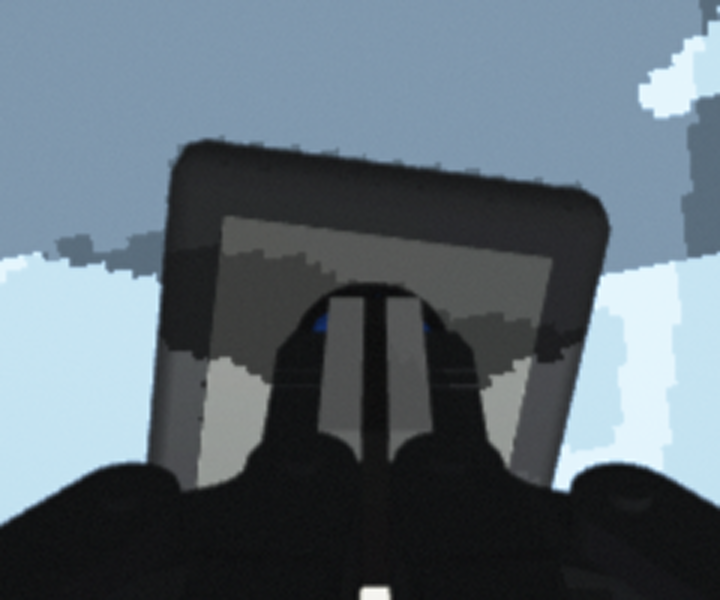

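The key is down: 7.1 N is about 4.7 mm, and its blue top has sunk into the collar. I'll release it, back off and check.

```bash
python3 -m handwheel '0 0 0 0 0 -.003 1; 0 0 0 0 0 -.006 1; 0 0 0 0 0 -.015 1; 0 0 0 0 0 -.025 1; 0 0 0 0 0 -.025 1; 0 0 0 0 0 -.025 1; 0 0 0 0 0 -.025 1; 0 0 0 0 0 -.015 1; 0 0 0 0 0 -.005 1; 0 0 0 0 0 0 1'
python3 - <<'E'
from station import capture
from h import P
import cv2,numpy as np
w=capture("wrist"); s=capture("side"); c=capture("scene"); np.savez("side13.npz",**s); np.savez("scene13.npz",**c); np.savez("wrist13.npz",**w)
cv2.imwrite("pics/p13.png",w["frame"][:,:,::-1])
cv2.imwrite("pics/p13s.png",cv2.resize(np.hstack([s["frame"],c["frame"]])[:,:,::-1],(800,250),interpolation=cv2.INTER_AREA))
cv2.imwrite("pics/p13c.png",cv2.resize(s["frame"][120:310,160:380,::-1],None,fx=3,fy=3,interpolation=cv2.INTER_CUBIC))
E
```

```text
time: 20.0
position: [0.4712, 0.0089, 0.1399]
orientation: [[0.978, -0.208, 0.001], [-0.208, -0.978, -0.0], [0.001, -0.0, -1.0]]
wrist_force: [0.1, 0.2, -0.2]
gripper_width: 0.009
```

View pics/p13.png

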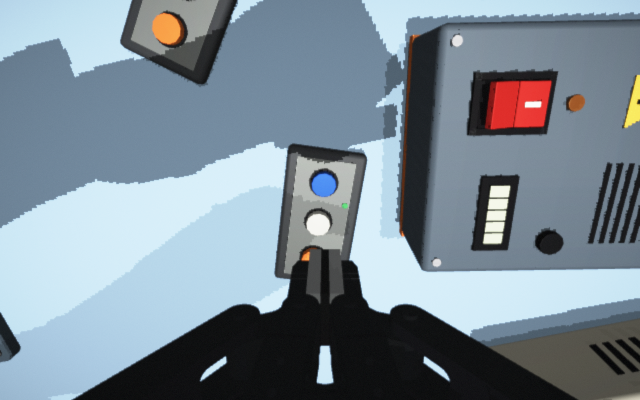

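View pics/p13c.png

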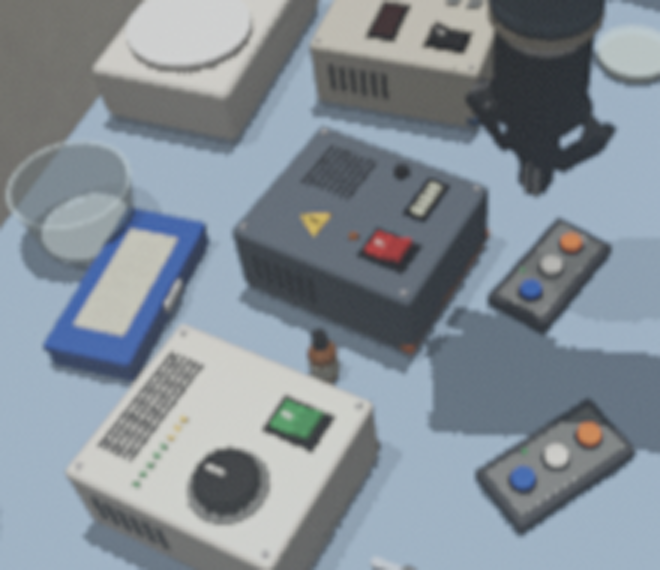

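View pics/p13s.png

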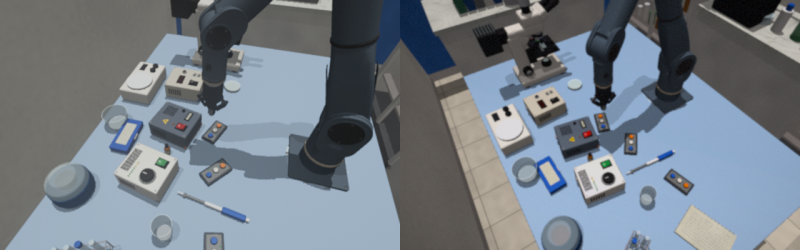

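Both rockers are on, and the blue key is up at the same side-view pixel (531,290) as before the press. The bystanders haven't moved and the gripper is clear, so I'm handing in.

```bash
python3 -c "
from station import ticket
print(ticket.finish_job())"
```

```text
the job is handed in; nothing more can be done
None
```

I handed the job in after about 20 s on the robot's clock, well inside the 48 s limit. No verdict is reported.

- **Order and forces:** I pressed the red rocker on (about 8.5 N), then the green one (about 7.7 N). Last I tapped the blue key of the rightmost remote (about 7.1 N, so roughly 4.7 mm down) and let it go.
- **Last checks:** The final pictures show both rockers level on their marked side and the blue and white keys up. The remote sits at the same pixels as before the press. The oil bottle, petri dish, pipette and beaker look unmoved; I judged them by eye and did not measure them. The gripper was about 14 cm above the remote and the wrist force close to zero.
- **Not checked up close:** I never went near the black rocker, but I didn't take an enlarged crop of it at the end. The orange key was partly hidden in the last wrist picture and looked up in the side picture.
- **Disagreement found:** The real tip of the shut fingers is about 26–28 mm above the reported TCP. The first descent on the red rocker therefore stopped short without touching, and I did the rest by camera and force.

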